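# Dispense one screw cap and stage it

## Robot

A 6-joint arm with a two-finger parallel gripper is mounted at the origin on the work surface. World frame = base frame: x ahead of the robot, y to its left, z up, the work surface at z = 0. Lengths are in m, angles in rad, forces in N, time in s.
With the tool pointing down it reaches from about 0.35 to 0.85 m from the base axis. Payload 8.1 kg.
Tool frame: the origin (TCP) lies where the fingers leave the gripper's body, on its centre line; the fingertips stand 84 mm ahead of it and the grasp point (between the pads) lies 65 mm ahead of it; z points along the fingers, y is the line along which they close (so a half turn about z gives the same grasp; the last joint's range is limited). The gripper opens to 93 mm and grips with 3 to 60 N. Pads are 15 mm wide; open, the fingers measure 128 mm over their backs; the gripper's body (75 mm by 188 mm) begins 65 mm behind the grasp point.
Start: joints at [1.09, 0.13, 1.488, -0, 1.523, -0.085], TCP at [0.231, 0.554, 0.303] pointing down, gripper open.
Joint ranges: [-2.96, 2.96], [-0.89, 2.26], [0.02, 2.5], [-1.34, 4.48], [0, 2.73], [-2.66, 2.66]. Speed limits (rad/s): [2.39, 2.39, 2.79, 3.14, 3.14, 3.14].

## Interface

Orientations are given as a unit quaternion [x, y, z, w].
In Python, from workcell import move_to, servo_line, move_joints, ungrasp, close_gripper, sleep, ik, sense, grab_frame, MotionError, hand_in gives the robot as it stands. Calls block until the motion is done:
- move_to(position, orientation): joint-space move of the TCP to a pose.
- servo_line(position, attitude=None, max_speed=0.15, contact_N=None): straight line of the TCP; attitude=None keeps the orientation; max_speed is the mean speed in m/s. With contact_N (N) it stops when the force on the tool has changed by that much, and returns True; else False.
- move_joints(angles): joint-space move.
- ungrasp() and close_gripper(): open the fingers fully, or close them until they stop; the grip force is fixed at half the most.
- sleep(seconds).
- ik(position, orientation): joint angles nearest the present ones, or None.
- sense(): the state.
- grab_frame(name): name is "side" or "top"; returns a dict with "frame" (384x512x3 uint8, red, green, blue), "fx", "fy", "cx", "cy" (pixels), "eye" and "rotation" of the camera in the world. Camera axes: x right, y down, z forward; pixel columns grow to the right and rows downward; lengths in m; the calibration is good to about 2 mm. A picture is of the moment at which its call begins. There is no depth.
A pose or a line that the arm cannot do raises MotionError and nothing moves.
- hand_in(): hands the job in; it is judged then, once.
The state is a dict: "t": time; "qpos": joint angles; "dq": joint speeds; "joint_efforts": joint torques, N m; "ee_pos": TCP position; "tool_rot": TCP orientation; "ft_force": force on the tool from outside, world axes, zero at the start; "ft_torque": the same for the moment, N m; "grip_width": finger opening in m; "grasp_force": force on a finger pad.
Only numpy, scipy, OpenCV 4.12 (cv2) and the standard library are available. Lean on these libraries where they do the work, as an engineer would, in place of code of your own. Each camera call takes 0.05 s, during which the arm holds its last target. There are 200 camera calls.

## Task

On the lab bench, press the plunger of the cap feeder all the way down once and let it come back up, so that a single screw cap comes out onto the apron. Then, without picking it up, push that cap sideways with a fingertip off the apron and into the open bay beside it, so that it lies flat in the middle of the bay, between the two rails. Do not dispense a second cap, do not lift or tip the cap, leave the things standing around undisturbed, and finish clear of everything.

Things in the scene. Friction and masses are not known exactly. Their poses are not given: they have to be found in the camera images.
- feeder: Fixed cap feeder, yaw up to 0.4 rad. Origin on the bench under the magazine's centre; +x points out of the exit, z up. Magazine: blue square shaft 40 x 40 mm, 66 mm high, with a 14 mm high slot at the foot of its +x face (x = 20 mm). Grey plunger housing 50 x 50 x 55 mm at x = -70 mm, its collar to 59 mm. The bay is against one y side of the apron, the tube rack against the other.
- plunger_top (a point): Centre of the top face of the plunger's round black knob, 34 mm across; 96 mm above the bench when up, at x = -70 mm, y = 0 in the feeder's frame. It moves with the plunger.
- plunger (a joint): Plunger travel in m, straight down: 0 = up, 0.030 = fully down (hard stop). A spring (1.5 N at the top, 5 N at the bottom) brings it back up when released. It drives a pusher 1.7 times as far, which slides the lowest cap out through the slot; each full stroke ejects one cap.
- exit_point (a point): Point on the apron, 8 mm above the bench, where the cap's centre lies after a slow full stroke: x = 47 mm, y = 0 in the feeder's frame (a quick stroke throws it some mm farther). Apron: flat, x 18 to 78 mm, y -61 to +61 mm, grey, with a front lip 4 mm high, inner face at x = 72 mm; y ends open.
- cap_1: The lowest cap in the magazine, which is the one that comes out: white ribbed disc-shaped screw cap, 30 mm across, 12 mm high, about 14 g. Origin at the centre of its underside; z is its axis, upward. It starts at x = 0, y = 0, 8 mm above the bench in the feeder's frame.
- cap_2: Second cap of the stack, same as cap_1, origin at the centre of its underside. It drops 12 mm when the pusher has gone back, and must stay in the magazine.
- cap_3: Third cap of the stack, alike; stays in the magazine.
- cap_4: Top cap of the stack, alike; stays in the magazine.
- bay: Open bay fixed beside the apron: grey plate 64 mm (x) by 80 mm (y), top 7.5 mm above the bench (0.5 mm below the apron), a 4.5 mm high rail along each x side, 52 mm apart inside; y ends open. Axes parallel to the feeder's. Origin on the bench under the plate's middle, at x = 47 mm, y = +102 or -102 mm in the feeder's frame (1 mm gap to the apron).
- rack: Grey block rack with 12 short tube tops, fixed, 64 mm x 78 mm, 34 mm high, on the other side of the apron from the bay, at x = 47 mm, y = -102 or +102 mm in the feeder's frame. Origin under its middle, on the bench. Not part of the job.
- reagent: Bystander: small amber bottle, 30 mm across, 62 mm high, origin under its centre. Leave alone.
- beaker: Bystander: white plastic cup, 44 mm across, 50 mm high, origin under its centre. Leave alone.
- vial: Bystander: small glass vial, 18 mm across, 46 mm high, origin under its centre, close to the magazine. Leave alone.
- reservoir: Bystander: white open trough, 45 mm x 110 mm, 28 mm high, in front of the apron, origin under its centre. Leave alone.
- timer: Bystander: flat white timer, 60 mm x 60 mm x 18 mm, origin under its centre. Leave alone.
- marker: Bystander: marker pen lying on the bench along its own x, 130 mm long, 14 mm thick, origin under its middle. Leave alone.

How it is judged:
On the way, in this order (a step that is already met when the one before it is completed fails the run):
1. the plunger is pressed fully down and the lowest cap is out on the apron (value of joint plunger above 0.027 m and x of cap_1 in the frame of feeder above 0.036 m), for 0.02 s.
2. the plunger is let back up while the cap is still on the apron (value of joint plunger below 0.004 m and y of cap_1 in the frame of feeder between -0.045 and 0.045 m), for 0.05 s.
At the end, for the whole second after the job is handed in: cap_1 lies flat and at rest on the bay's plate between the rails, its centre within 14 mm (across the rails) and 22 mm (along them) of the bay's middle; the plunger is up; the other three caps are still in the magazine; the bystanders are within 20 mm of where they stood (x of cap_1 in the frame of bay between -0.014 and 0.014 m and y of cap_1 in the frame of bay between -0.022 and 0.022 m and angle between cap_1's own z axis and vertical below 0.1 rad and height (world z) of cap_1 between 0.005 and 0.0105 m and linear speed of cap_1 below 0.02 m/s and value of joint plunger below 0.004 m and x of cap_2 in the frame of feeder between -0.012 and 0.012 m and y of cap_2 in the frame of feeder between -0.012 and 0.012 m and x of cap_3 in the frame of feeder between -0.012 and 0.012 m and y of cap_3 in the frame of feeder between -0.012 and 0.012 m and x of cap_4 in the frame of feeder between -0.012 and 0.012 m and y of cap_4 in the frame of feeder between -0.012 and 0.012 m and distance of each of reagent, beaker, vial, reservoir, timer, marker from where it was at the start of the episode below 0.02 m); the robot touches nothing.
It fails at once if a second cap is dispensed, or a cap is taken out of the magazine (x of any of cap_2, cap_3, cap_4 in the frame of feeder above 0.014 m or height (world z) of any of cap_2, cap_3, cap_4 above 0.05 m).
It fails at once if the dispensed cap is lifted or carried (more than 8 mm off the apron) (height (world z) of cap_1 above 0.016 m).
It fails at once if the dispensed cap is tipped up (angle between cap_1's own z axis and vertical above 0.4 rad).
It fails at once if a bystander is moved more than 20 mm (distance of any of reagent, beaker, vial, reservoir, timer, marker from where it was at the start of the episode above 0.02 m).
It also fails if it takes over 45 s, if anything falls off the work surface, if the arm or the gripper's body presses on something with over 40 N, if the wrist force passes 120 N, or if a joint passes its speed limit or range.

## Working session

There is one attempt and no reset: what is moved stays moved. The work goes in short steps, each a Python script; the robot and the scene stay as the last script left them, time stands still between calls to the robot, and variables do not carry over. Pictures are saved under pics/ and viewed, at most 10 in all, crops included, and the job is handed in when it is done.

```bash
mkdir -p pics; ls; cat > h.py <<'E'
import numpy as np, cv2
from workcell import *
def snap(n,f=None):
    g=grab_frame(n)
    if f: cv2.imwrite('pics/'+f,g['frame'][:,:,::-1])
    return g
def ray(g,u,v,z):
    d=np.array(g['rotation'])@np.array([(u-g['cx'])/g['fx'],(v-g['cy'])/g['fy'],1]); e=np.array(g['eye'])
    return e+d*(z-e[2])/d[2]
def proj(g,p):
    c=np.array(g['rotation']).T@(np.array(p)-g['eye']); return g['cx']+g['fx']*c[0]/c[2], g['cy']+g['fy']*c[1]/c[2]
E
python3 - <<'E'
from h import *
for n in('top','side'):
    g=snap(n,n+'0.png'); print(n,g['eye'],g['fx'],np.round(g['rotation'],3).tolist())
s=sense(); print(s['t'],s['tool_rot'],s['ft_force'],s['grip_width'])
a=cv2.imread('pics/top0.png'); 
E
```

```text
pics
top [0.44363268 0.05054803 0.85884093] 415.51258817921973 [-0.697, 0.713, -0.053, 0.058]
side [ 0.27497237 -0.68961074  0.60975362] 408.69310987204756 [0.86, -0.158, 0.082, -0.479]
0.1 [ 1.96590526e-01  9.80485316e-01 -8.12065632e-04 -2.24667533e-04] [0.8280339  0.40455101 0.40636784] 0.09328280006985963
```

View pics/top0.png

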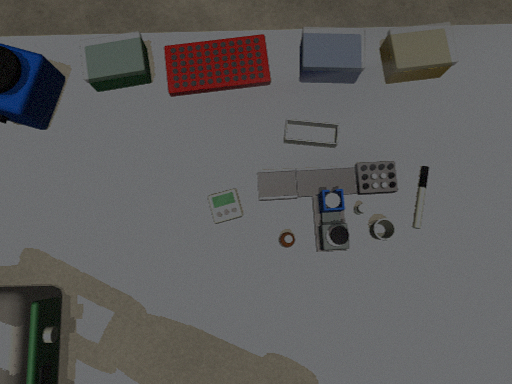

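View pics/side0.png

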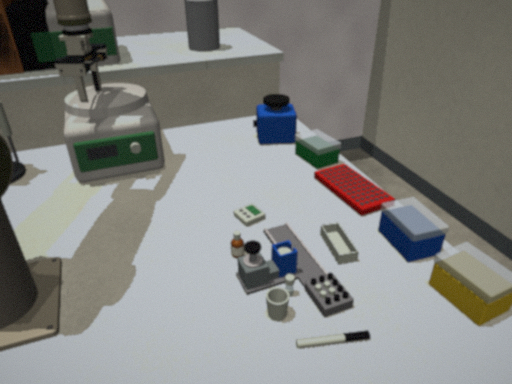

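The top view shows the knob at (338,235), the blue magazine at (332,200), the rack at (377,177) and the bay on the left at (277,185), so the bay is on the +y side. The reservoir is at (311,133). The rotation is a quaternion.

```bash
sed -i "s/np.array(g\['rotation'\])/RR(g)/g" h.py; cat >> h.py <<'E'
from scipy.spatial.transform import Rotation as R
def RR(g): return R.from_quat(g['rotation']).as_matrix()
E
python3 - <<'E'
from h import *
def big(m):
    c,_=cv2.findContours(m.astype(np.uint8),0,cv2.CHAIN_APPROX_NONE); return max(c,key=cv2.contourArea)
def win(m,x0,y0,x1,y1):
    o=np.zeros_like(m); o[y0:y1,x0:x1]=m[y0:y1,x0:x1]; return o
G={n:snap(n) for n in('top','side')}
t=G['top'];f=t['frame'].astype(int); mx=f.max(2)
k=big(win(mx<45,322,222,352,250)); (u,v),ax,_=cv2.fitEllipse(k); K=ray(t,u,v,.096); print('knob top',u,v,ax,K, 'diam',np.array(ax)/t['fx']*(t['eye'][2]-.096))
blue=win((f[:,:,2]-f[:,:,0]>40),310,180,350,220); b=big(blue); r=cv2.minAreaRect(b); print('blue',r,ray(t,*r[0],.066))
# bay+apron plate: grey vs. bench
print('bench',f[150,250],'bay',f[185,270],'apron',f[180,330],'rack',f[165,361])
m=win(mx<f[150,250].max()*.88,250,160,303,206); r=cv2.minAreaRect(big(m)); print('bay',r)
m=win(mx<f[150,250].max()*.88,352,155,404,200); r=cv2.minAreaRect(big(m)); print('rack',r,ray(t,*r[0],.034))
s=G['side'];f=s['frame'].astype(int)
k=big(win(f.max(2)<45,238,238,270,258)); (u,v),ax,_=cv2.fitEllipse(k); print('side knob',u,v,ax,ray(s,u,v,.090))
a=cv2.resize(t['frame'][150:260,245:410],None,fx=4.8,fy=4.8,interpolation=cv2.INTER_CUBIC)
a=np.clip(a*1.5,0,255).astype(np.uint8); cv2.imwrite('pics/crop1.png',a[:,:,::-1])
E
```

```text
knob top 338.9518127441406 234.61878967285156 (17.294179916381836, 17.966506958007812) [ 0.48303857 -0.10669381  0.096     ] diam [0.03175044 0.03298477]
blue ((332.7931213378906, 199.5172576904297), (20.761371612548828, 21.259645462036133), 85.2363510131836) [ 0.55206301 -0.10472822  0.066     ]
bench [104 105 106] bay [89 88 83] apron [82 80 78] rack [78 72 75]
bay ((279.80859375, 184.74655151367188), (29.654621124267578, 46.03806686401367), 86.633544921875)
rack ((374.32794189453125, 177.55860900878906), (32.80901336669922, 46.14236068725586), 87.1375961303711) [ 0.59924867 -0.19693705  0.034     ]
side knob 251.93499755859375 247.50698852539062 (11.716856002807617, 14.155245780944824) [ 0.48272088 -0.10812543  0.09      ]
```

View pics/crop1.png

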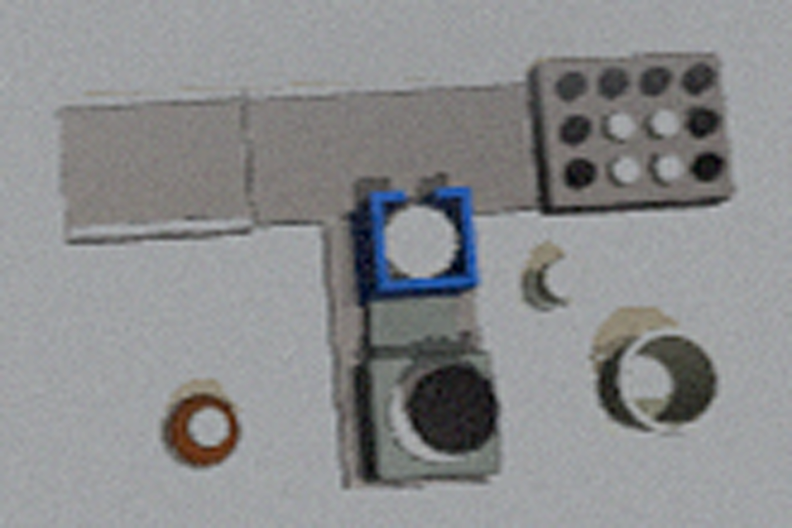

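The crop (4.8x, origin 245,150) shows the bay plate with corners (60,105), (67,243), (250,230) and (243,95). The rack top corners are (540,62), (718,55), (735,195) and (548,208), and the magazine's blue rim is about (370,190)–(477,290). I'll fit the feeder pose to these points, check it against the given sizes, and move above the knob.

```bash
cat > fit.py <<'E'
from h import *
from scipy.optimize import least_squares
t=snap('top')
C=lambda u,v,z: ray(t,245+u/4.8-.4,150+v/4.8-.4,z)[:2]
bayc=[C(60,105,.012),C(67,243,.012),C(250,230,.012),C(243,95,.012)]
rackc=[C(540,62,.034),C(718,55,.034),C(735,195,.034),C(548,208,.034)]
magc=[C(370,190,.066),C(470,187,.066),C(477,288,.066),C(382,293,.066)]
print('bay sides',[np.linalg.norm(bayc[i]-bayc[i-1]).round(4) for i in range(4)],'rack',[np.linalg.norm(rackc[i]-rackc[i-1]).round(4) for i in range(4)])
obs=[np.mean(bayc,0),np.mean(rackc,0),np.mean(magc,0),ray(t,332.79,199.52,.066)[:2],ray(t,338.95,234.62,.096)[:2]]
mod=np.array([[.047,.102],[.047,-.102],[0,0],[0,0],[-.070,0]])
w=lambda p: p[:2]+mod@np.array([[np.cos(p[2]),np.sin(p[2])],[-np.sin(p[2]),np.cos(p[2])]])
r=least_squares(lambda p:(w(p)-obs).ravel(),[.55,-.1,0])
print('pose',r.x,'res mm',(1e3*r.fun.reshape(-1,2)).round(1).tolist()); np.save('pose.npy',r.x)
E
python3 fit.py; cat >> h.py <<'E'
import os
if os.path.exists('pose.npy'):
    P=np.load('pose.npy'); c,s=np.cos(P[2]),np.sin(P[2])
    W=lambda x,y,z: [P[0]+c*x-s*y,P[1]+s*x+c*y,z]          # feeder -> world
    F=lambda p: (round(1e3*(c*(p[0]-P[0])+s*(p[1]-P[1])),1),round(1e3*(-s*(p[0]-P[0])+c*(p[1]-P[1])),1))
    Q=lambda k: R.from_matrix(np.array([[-s*k,c*k,0],[c*k,s*k,0],[0,0,-1]]).T.T).as_quat()
E
python3 - <<'E'
from h import *
print('knob',W(-.07,0,.096))
for k in(1,-1):
    print(k,R.from_quat(Q(k)).as_matrix().round(2).tolist(),[np.round(ik(W(*p),Q(k)),2).tolist() if ik(W(*p),Q(k)) is not None else None for p in((-.07,0,.22),(-.07,0,.15),(.047,-.038,.0975),(.047,.0795,.0975))])
E
```

```text
bay sides [np.float64(0.0794), np.float64(0.0604), np.float64(0.0787), np.float64(0.0592)] rack [np.float64(0.0625), np.float64(0.0752), np.float64(0.0601), np.float64(0.0784)]
pose [ 0.55151881 -0.10429969  0.04047684] res mm [[1.1, 1.0], [1.5, -2.0], [-0.7, 1.0], [-0.5, 0.4], [-1.5, -0.4]]
knob [np.float64(0.4815761488163636), np.float64(-0.10713229199568314), 0.096]
1 [[-0.04, 1.0, 0.0], [1.0, 0.04, 0.0], [0.0, 0.0, -1.0]] [[-0.32, -0.11, 1.88, -0.0, 1.37, -0.36], [-0.32, -0.03, 1.94, -0.0, 1.23, -0.36], [-0.31, 0.36, 1.62, -0.0, 1.17, -0.35], [-0.12, 0.31, 1.68, -0.0, 1.16, -0.17]]
-1 [[0.04, -1.0, 0.0], [-1.0, -0.04, -0.0], [0.0, 0.0, -1.0]] [None, None, None, None]
```

The fit agrees with the given sizes to within 2 mm. Next is the plunger press.

```bash
python3 - <<'E'
from h import *
close_gripper()
move_to(W(-.07,0,.25),Q(1))
servo_line(W(-.07,0,.084+.104),max_speed=.15)
hit=servo_line(W(-.07,0,.084+.0625),max_speed=.03,contact_N=14)
s=sense(); print(hit,s['ee_pos'][2]-.084,s['ft_force'],s['t']); sleep(.1)
servo_line(W(-.07,0,.084+.100),max_speed=.06)
servo_line(W(-.07,0,.25),max_speed=.15)
s=sense(); print(s['ee_pos'],s['ft_force'],s['t'])
for n in('top','side'): 
    g=snap(n); x,y=map(int,proj(g,W(.03,0,.03))); a=g['frame'][max(0,y-75):y+75,x-100:x+100]
    cv2.imwrite(f'pics/{n}2.png',cv2.resize(a,None,fx=4,fy=4,interpolation=2)[:,:,::-1]); print(x-100,max(0,y-75),a.shape)
E
```

```text
True 0.06630848788162326 [-1.69792883  0.77236571  5.8785595 ] 5.9417
[ 0.48133819 -0.10705355  0.24923069] [ 0.7023898  -0.27868047 -0.67732943] 7.35
227 112 (150, 200, 3)
195 182 (150, 200, 3)
```

View pics/side2.png

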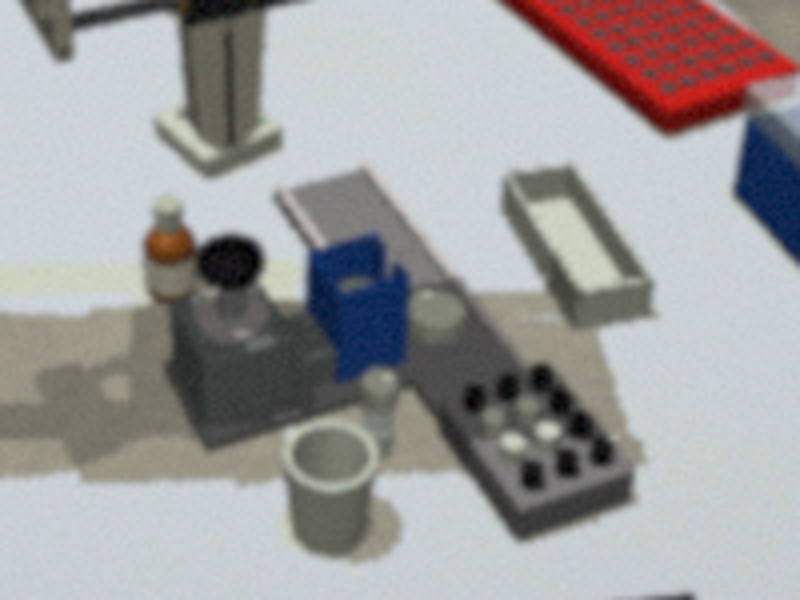

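View pics/top2.png

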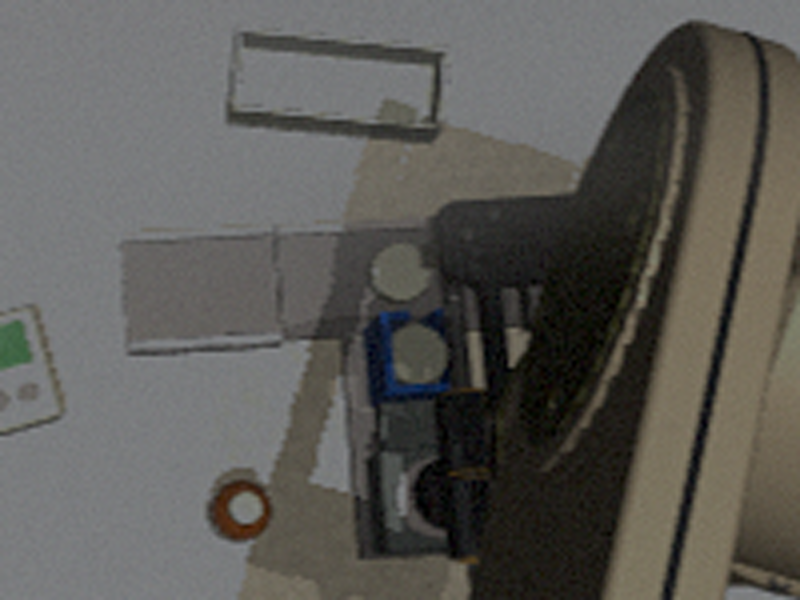

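The side crop shows the knob up and the cap out on the apron at crop (437,305). The top crop puts the cap at (401,271). The fingertips seem to carry a wider foot, with corners near (158,135), (210,175) and (280,143), so I'll measure both the cap and the foot.

```bash
python3 - <<'E'
from h import *
t=snap('top'); s=snap('side'); 
print('cap top',F(ray(t,227+401/4-.4,112+271/4-.4,.02)),'cap side',F(ray(s,195+437/4-.4,182+303/4-.4,.02)))
ee=sense()['ee_pos']; print('tcp',F(ee))
for z in (ee[2]-.084,ee[2]-.070):
  for u,v in((158,137),(210,175),(280,143),(158,118),(210,160),(280,125)): print(round(z,3),(u,v),F(ray(s,195+u/4-.4,182+v/4-.4,z)))
E
```

```text
cap top (np.float64(48.8), np.float64(-1.4)) cap side (np.float64(52.0), np.float64(1.7))
tcp (np.float64(-70.7), np.float64(0.2))
0.164 (158, 137) (np.float64(-97.7), np.float64(13.9))
0.164 (210, 175) (np.float64(-86.4), np.float64(-22.9))
0.164 (280, 143) (np.float64(-47.5), np.float64(-13.1))
0.164 (158, 118) (np.float64(-92.3), np.float64(28.4))
0.164 (210, 160) (np.float64(-82.2), np.float64(-12.4))
0.164 (280, 125) (np.float64(-41.6), np.float64(0.0))
0.178 (158, 137) (np.float64(-104.0), np.float64(-4.5))
0.178 (210, 175) (np.float64(-93.1), np.float64(-40.2))
0.178 (280, 143) (np.float64(-55.5), np.float64(-30.8))
0.178 (158, 118) (np.float64(-98.8), np.float64(9.5))
0.178 (210, 160) (np.float64(-89.0), np.float64(-30.0))
0.178 (280, 125) (np.float64(-49.8), np.float64(-18.0))
```

```bash
python3 - <<'E'
from h import *
servo_line(W(.048,-.039,.25),max_speed=.15)
servo_line(W(.048,-.039,.084+.042),max_speed=.12)
print(F(sense()['ee_pos']),sense()['t'])
g=snap('side'); x,y=map(int,proj(g,W(.04,-.02,.03))); a=g['frame'][y-50:y+50,x-66:x+66]; print(x-66,y-50)
cv2.imwrite('pics/side3.png',cv2.resize(a,None,fx=6,fy=6,interpolation=2)[:,:,::-1])
E
```

```text
(np.float64(48.7), np.float64(-39.2)) 9.7083
238 211
```

View pics/side3.png

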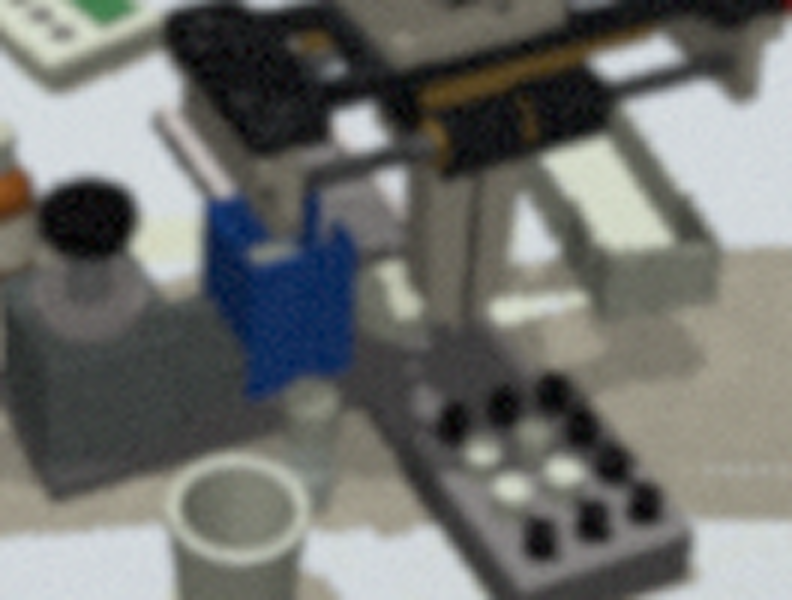

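The "foot" was only the timer in the background; the finger is plain and stands between the cap at (390,300) and the rack. I'll check how low the bracket ends at (285,215) and (745,95) hang before going down.

```bash
python3 - <<'E'
from h import *
s=snap('side')
for z in(.09,.10,.11,.126,.14):
    print(z,[F(ray(s,238+u/6-.4,211+v/6-.4,z)) for u,v in((290,225),(745,95),(300,165),(730,60))])
E
```

```text
0.09 [(np.float64(-8.8), np.float64(-29.1)), (np.float64(167.2), np.float64(-29.9)), (np.float64(8.1), np.float64(-2.8)), (np.float64(174.5), np.float64(-10.8))]
0.1 [(np.float64(-14.4), np.float64(-39.5)), (np.float64(158.2), np.float64(-40.4)), (np.float64(2.2), np.float64(-13.7)), (np.float64(165.3), np.float64(-21.6))]
0.11 [(np.float64(-20.0), np.float64(-50.0)), (np.float64(149.2), np.float64(-50.8)), (np.float64(-3.7), np.float64(-24.7)), (np.float64(156.2), np.float64(-32.4))]
0.126 [(np.float64(-29.0), np.float64(-66.8)), (np.float64(134.9), np.float64(-67.6)), (np.float64(-13.2), np.float64(-42.3)), (np.float64(141.6), np.float64(-49.7))]
0.14 [(np.float64(-36.8), np.float64(-81.4)), (np.float64(122.3), np.float64(-82.2)), (np.float64(-21.5), np.float64(-57.7)), (np.float64(128.8), np.float64(-64.9))]
```

The brackets are consistent with the body bottom at TCP height (0.126), so they clear the magazine and the knob. Push next.

```bash
python3 - <<'E'
from h import *
z=.084+.0135
h=servo_line(W(.048,-.039,z),max_speed=.06,contact_N=10); print(h,F(sense()['ee_pos']),sense()['ee_pos'][2])
if not h:
    h=servo_line(W(.048,.076,z),max_speed=.03,contact_N=10); print(h,F(sense()['ee_pos']),sense()['ft_force'])
    if not h:
        servo_line(W(.048,.060,z),max_speed=.05); servo_line(W(.048,.060,.2),max_speed=.12)
        move_to(W(-.07,-.22,.3),Q(1))
print(sense()['t'])
for n in('top','side'):
    g=snap(n); x,y=map(int,proj(g,W(.03,.03,.03))); a=g['frame'][y-65:y+65,x-85:x+85]; print(n,x-85,y-65)
    cv2.imwrite(f'pics/{n}4.png',cv2.resize(a,None,fx=4.5,fy=4.5,interpolation=2)[:,:,::-1])
E
```

```text
False (np.float64(47.8), np.float64(-38.9)) 0.09712234916669048
False (np.float64(48.0), np.float64(76.0)) [-0.63609877 -0.04019678 -0.37816603]
17.1083
top 228 123
side 203 183
```

View pics/top4.png

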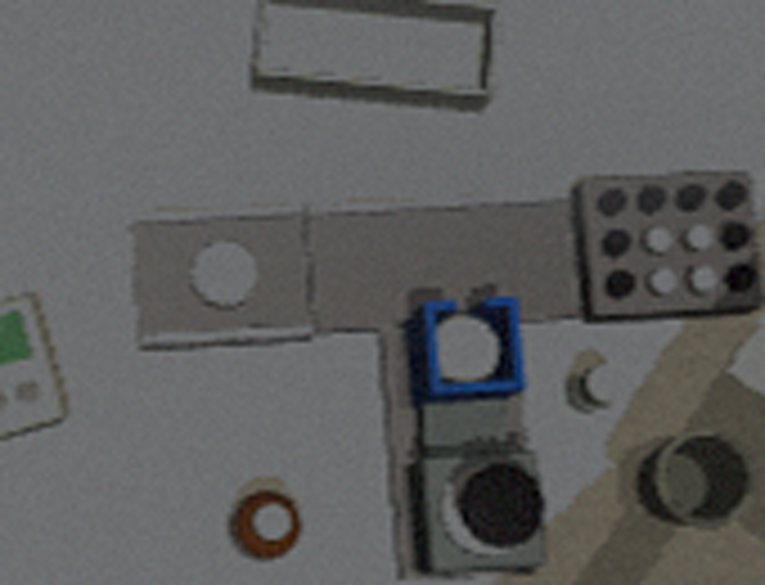

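View pics/side4.png

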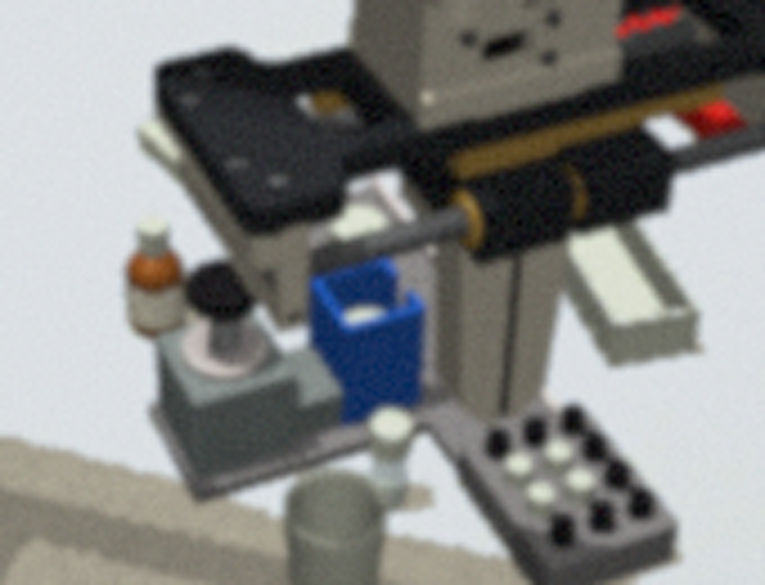

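The cap lies at crop (224,274). The bay's middle is about (222,278), so the cap is centred between the rails. The knob is up, the caps are still in the magazine, the bystanders are unmoved, and the arm is clear. Handing in.

```bash
python3 -c "
from h import *
print(F(ray(snap('top'),228+224/4.5-.4,123+274/4.5-.4,.0195)),sense()['t']); print(hand_in())"
```

```text
(np.float64(46.7), np.float64(100.4)) 17.2583
the job is handed in; nothing more can be done
None
```

The job is handed in at about 17 s: one cap was dispensed and pushed flat into the bay, measured about 2 mm from its middle, with the plunger up, nothing else visibly moved and the arm clear; no verdict was returned.

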